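# Close up the pastels

## Task

Close up the pastels so that no dust gets in: push both drawers of the low wooden chest fully home and push the lid of the pastel box down until it lies flat shut, in any order, using the fingertips. Pick nothing up, do not shove the chest or the box along the table, and leave the jars, bottle, tube and sanding block standing or lying as they are.

Things in the scene. Friction and masses are not known exactly. Their poses are not given: they have to be found in the camera images.
- chest: low wooden drawer chest, 150 deep (x) x 220 wide (y) x 70 mm high, 2.6 kg, standing loose on the table, to the left or the right. Origin: middle of the lower edge of its front face, at table height. Its x axis points from the front into the chest (away from the robot, give or take the yaw), y to the left, z up. Two drawers side by side, inset in the front, slide out along -x. Pushed with more than about 15 N, the whole chest slides.
- drawer_left (a joint): left drawer (the one at +y of the chest): how far it stands out, in m; 0 = fully home, its front flush with the chest's front. Slides with about 1.2 N of friction and stays where it is left. Front panel 94 wide x 50 mm high, from 10 to 60 mm above the table, centred 53 mm left of the chest's middle.
- drawer_right (a joint): right drawer (at -y of the chest), the same as the left one, centred 53 mm right of the chest's middle.
- pull_left (a point): centre of the outer face of the left drawer's pull, a solid dark wooden bar across the middle of the drawer front: 56 mm wide, 14 mm high, sticks out 12 mm from the drawer front, 35 mm above the table; moves with the drawer.
- pull_right (a point): the same point on the right drawer's pull.
- box: dark wooden pastel box, 130 deep (x) x 170 wide (y) x 45 mm high, 1.6 kg, standing loose on the table, on the other side from the chest. Origin: centre of its underside. x points away from the robot (give or take the yaw), y left, z up. Its lid is hinged along the far (+x) upper edge, 65 mm behind the centre and 45 mm above the table.
- lid (a joint): the lid's opening angle in rad: 0 = shut, lying flat on the box; about 1.57 = standing upright at the far side. Flat plate 134 mm from hinge to free edge, 170 mm wide, 8 mm thick (its inner face passes through the hinge line); no handle. A stiff hinge (0.2 N m): it stays at whatever angle it is left and must be pushed all the way down (about 2 N near its edge).
- lid_edge (a point): middle of the lid's free edge, half-way through its thickness; 134 mm from the hinge; moves with the lid. Shut, it lies 49 mm above the table over the box's front edge.
- jar: Bystander, not to be disturbed: small clear jar with a black cap, 42 mm across, 55 mm high, standing on top of the chest towards its back (110 mm behind the chest's front face). Origin: centre of its underside.
- glue: Bystander, not to be disturbed: white bottle with an orange cap, 32 mm across, 75 mm high, standing between the chest and the box. Origin: centre of its underside.
- ink: Bystander, not to be disturbed: small amber ink jar, 38 mm across, 45 mm high, standing in front of the pastel box (robot's side). Origin: centre of its underside.
- sanding: Bystander, not to be disturbed: cork sanding block, 60 x 34 x 25 mm, lying on the table in front, near the middle. Origin: centre of its underside.
- tube: Bystander, not to be disturbed: paint tube, 110 x 30 x 16 mm with a black cap, lying at the right side of the table. Origin: centre of its underside.

How it is judged:
At the end, for the whole second after the job is handed in: Both drawers stand out less than 4 mm, the lid is within 0.04 rad of shut, chest and box stand flat on the table at rest (value of joint each of drawer_left, drawer_right below 0.004 m and value of joint lid below 0.04 rad and linear speed of each of chest, box below 0.02 m/s and angle between each of chest, box's own z axis and vertical below 0.1 rad and height (world z) of each of chest, box below 0.01 m); the robot touches nothing.
It fails at once if the chest is lifted more than 15 mm, tipped by more than 0.2 rad or shoved more than 20 mm along the table (height (world z) of chest above 0.015 m or angle between chest's own z axis and vertical above 0.2 rad or distance of chest from where it was at the start of the episode above 0.02 m).
It fails at once if the pastel box is lifted more than 15 mm, tipped by more than 0.2 rad or shoved more than 20 mm along the table (height (world z) of box above 0.015 m or angle between box's own z axis and vertical above 0.2 rad or distance of box from where it was at the start of the episode above 0.02 m).
It fails at once if a bystander (jar, glue bottle, ink jar, sanding block, tube) is picked up, knocked over or moved more than 40 mm (distance of any of jar, glue, ink, sanding, tube from where it was at the start of the episode above 0.04 m or angle between any of jar, glue, ink, sanding, tube's own z axis and vertical above 0.5 rad).
It also fails if it takes over 58 s, if anything falls off the work surface, if the arm or the gripper's body presses on something with over 40 N, if the wrist force passes 120 N, or if a joint passes its speed limit or range.

## Robot

A 7-joint arm with a two-finger parallel gripper is mounted at the origin on the work surface. World frame = base frame: x ahead of the robot, y to its left, z up, the work surface at z = 0. Lengths are in m, angles in rad, forces in N, time in s.
With the tool pointing down it reaches from about 0.35 to 0.9 m from the base axis. Payload 7.2 kg.
Tool frame: the origin (TCP) lies on the mounting face of the last link; the fingertips stand 182 mm ahead of it and the grasp point (between the pads) lies 163 mm ahead of it (bot.tcp_to_grasp is the distance from the TCP to the grasp point, in m); z points along the fingers, y is the direction in which the jaws open and shut (so a half turn about z gives the same grasp; the last joint's range is limited). The gripper opens to 88 mm and grips with 3 to 60 N. Pads are 20 mm wide; open, the fingers measure 115 mm over their backs; the gripper's body (75 mm by 178 mm) begins 61 mm behind the grasp point.
Start: joints at [-1.191, 0.411, -0.013, 1.596, 0.006, 1.134, -0.082], TCP at [0.271, 0.563, 0.405] pointing down, gripper open.
Joint ranges: [-2.95, 2.95], [-0.29, 1.99], [-1.47, 1.44], [0.14, 2.54], [-1.03, 4.17], [0.13, 1.85], [-2.86, 2.86]. Speed limits (rad/s): [2.39, 2.39, 3.01, 3.01, 3.14, 3.14, 3.14].

## Interface

Orientations are given as a unit quaternion [w, x, y, z].
In Python, from plant import bot, kinematics, imaging, telemetry gives the robot as it stands. Calls block until the motion is done:
- bot.move_ptp(position, orientation): joint-space move of the TCP to a pose.
- bot.move_linear(position, frame=None, v=0.15): straight line of the TCP; frame=None keeps the orientation; v is the mean speed in m/s.
- bot.goto_joints(angles): joint-space move.
- bot.open_jaws() and bot.grab(strength=None): open the fingers fully, or close them until they stop; strength is the grip in N (None keeps the last).
- bot.hold(seconds).
- kinematics.solve_ik(position, orientation): joint angles nearest the present ones, or None.
- imaging.snapshot(name): name is "side" or "top"; returns a dict with "frame" (400x640x3 uint8, blue, green, red), "camera_matrix" (3x3 intrinsics, pixels), "k1" (the pictures are not rectified: a ray, as slopes to the right and down, at radius r is drawn at 1 + k1 r^2 times it, then the intrinsics apply), "R" (3x3) and "t" (3): a world point X has camera coordinates R X + t. Camera axes: x right, y down, z forward; pixel columns grow to the right and rows downward; lengths in m; the calibration is good to about 2 mm. A picture is of the moment at which its call begins. There is no depth.
A pose or a line that the arm cannot do raises bot.Unreachable and nothing moves.
- bot.sign_off(): hands the job in, once; it reports no verdict.
Readings, each from a call of its own:
- telemetry.get_time(): time.
- telemetry.get_q(): joint angles.
- telemetry.get_dq(): joint speeds.
- telemetry.get_effort(): joint torques, N m.
- telemetry.get_tcp_pos(): TCP position.
- telemetry.get_ee_rot(): TCP orientation.
- telemetry.get_contact_force(): force on the tool from outside, world axes, zero at the start.
- telemetry.get_moment(): the same for the moment, N m.
- telemetry.get_width(): finger opening in m.
Only numpy, scipy, OpenCV 4.12 (cv2) and the standard library are available. Lean on these libraries where they do the work, as an engineer would, in place of code of your own. Each camera call takes 0.05 s, during which the arm holds its last target.

## Working session

There is one attempt and no reset: what is moved stays moved. The work goes in short steps, each a Python script; the robot and the scene stay as the last script left them, time stands still between calls to the robot, and variables do not carry over. Pictures are saved under pics/ and viewed, and the job is handed in when it is done.

```bash
ls; mkdir -p pics
python3 - <<'E'
from plant import bot, kinematics, imaging, telemetry
import cv2
for n in("side","top"):
    s=imaging.snapshot(n); cv2.imwrite(f"pics/{n}0.png",s["frame"]); print(n,s["camera_matrix"],s["k1"],s["R"],s["t"])
print(telemetry.get_time(),telemetry.get_tcp_pos(),telemetry.get_ee_rot(),bot.tcp_to_grasp)
E
```

```text
pics
side [[361.73482731   0.         316.66779423]
 [  0.         361.73482731 196.65152975]
 [  0.           0.           1.        ]] -0.0022541423935697434 [[-0.86503673 -0.50170275 -0.00240975]
 [-0.3802135   0.65868338 -0.64928723]
 [ 0.32733644 -0.56074108 -0.76053947]] [0.41010602 0.29931386 0.65192546]
top [[496.36768521   0.         328.11788486]
 [  0.         496.36768521 194.10488319]
 [  0.           0.           1.        ]] 0.009564800284818134 [[-0.02586152 -0.99948572 -0.01896007]
 [-0.9970073   0.02717034 -0.07237546]
 [ 0.07285339  0.01703158 -0.99719723]] [-0.0759476   0.53838363  1.4190458 ]
0.1 [0.27052848 0.56321068 0.40392708] [-1.03673784e-04  2.22007496e-01  9.75044723e-01 -6.70023450e-04] 0.1633
```

View pics/side0.png

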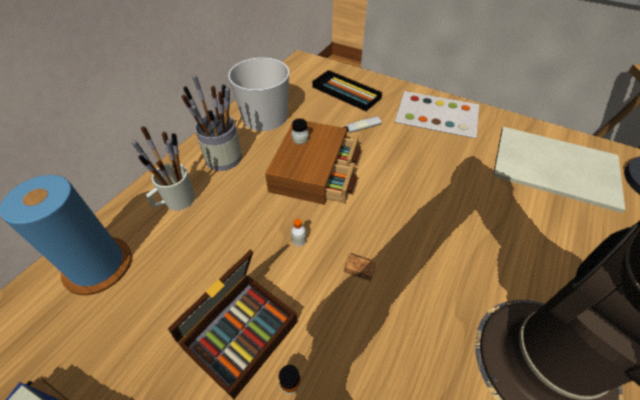

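View pics/top0.png

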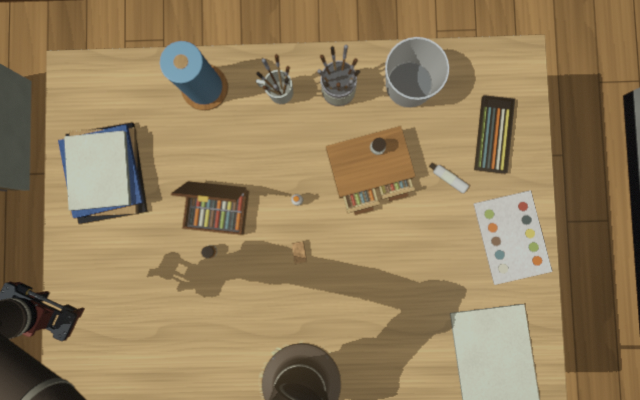

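The side picture shows the chest near (310,160) with both drawers out towards the robot, and the box near (235,330) with its lid upright at the far side. In the top picture the chest is near (370,165) and the box near (215,210). I'll zoom in on both.

```bash
cat > h.py <<'E'
import numpy as np, cv2
from plant import bot, kinematics, imaging, telemetry
def und(s,uv):
    K=s["camera_matrix"]; uv=np.atleast_2d(np.array(uv,float))
    return cv2.undistortPoints(uv.reshape(-1,1,2),K,np.array([s["k1"],0,0,0,0.])).reshape(-1,2)
def plane(s,uv,z):
    n=und(s,uv); R=np.array(s["R"]);t=np.array(s["t"]); c=-R.T@t
    d=np.c_[n,np.ones(len(n))]@R
    return c+d*((z-c[2])/d[:,2])[:,None]
def tri(s1,uv1,s2,uv2):
    P=[np.c_[s["R"],s["t"]] for s in(s1,s2)]
    X=cv2.triangulatePoints(P[0],P[1],und(s1,uv1).T,und(s2,uv2).T); return (X[:3]/X[3]).T
def proj(s,X):
    X=np.atleast_2d(np.array(X,float));return cv2.projectPoints(X.reshape(-1,1,3),cv2.Rodrigues(np.array(s["R"]))[0],np.array(s["t"]),s["camera_matrix"],np.array([s["k1"],0,0,0,0.]))[0].reshape(-1,2)
def crop(s,x0,y0,x1,y1,k,name):
    im=cv2.resize(s["frame"][y0:y1,x0:x1],None,fx=k,fy=k,interpolation=cv2.INTER_CUBIC)
    for u in range((x0+9)//10*10,x1,10): cv2.line(im,((u-x0)*k,0),((u-x0)*k,6 if u%50 else 16),(255,255,255),1); cv2.putText(im,str(u),((u-x0)*k,26),0,.35,(255,255,255),1) if u%20==0 else 0
    for v in range((y0+9)//10*10,y1,10): cv2.line(im,(0,(v-y0)*k),(6,(v-y0)*k),(255,255,255),1); cv2.putText(im,str(v),(8,(v-y0)*k+4),0,.35,(255,255,255),1)
    cv2.imwrite("pics/"+name,im)
E
python3 - <<'E'
from h import *
import pickle
a=imaging.snapshot("side");b=imaging.snapshot("top"); pickle.dump((a,b),open("s0.pkl","wb"))
crop(b,320,120,420,220,6,"tc.png");crop(b,165,175,265,265,6,"tb.png")
crop(a,255,110,365,210,6,"sc.png");crop(a,160,245,310,400,5,"sb.png")
E
```

```text
(no output)
```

View pics/tc.png

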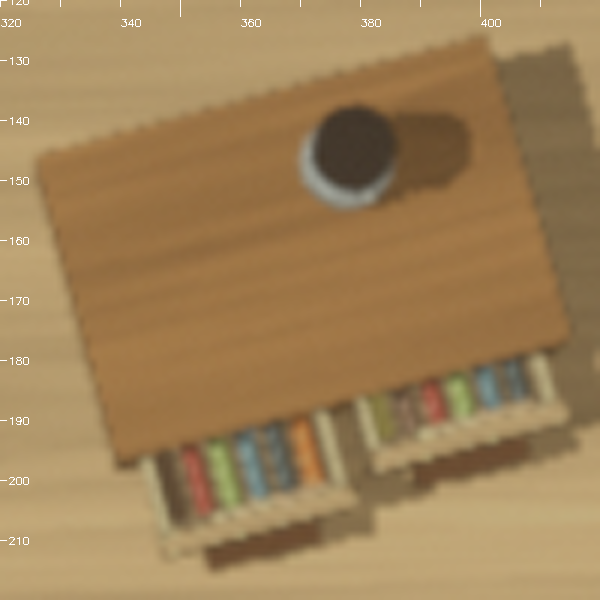

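View pics/tb.png

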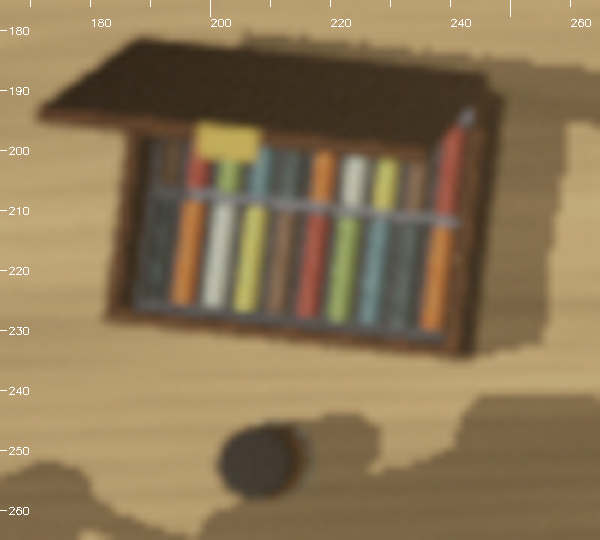

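View pics/sc.png

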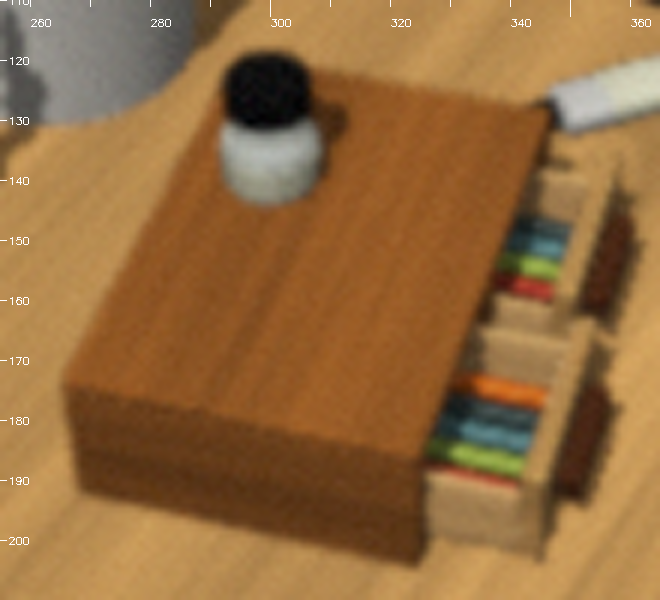

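View pics/sb.png

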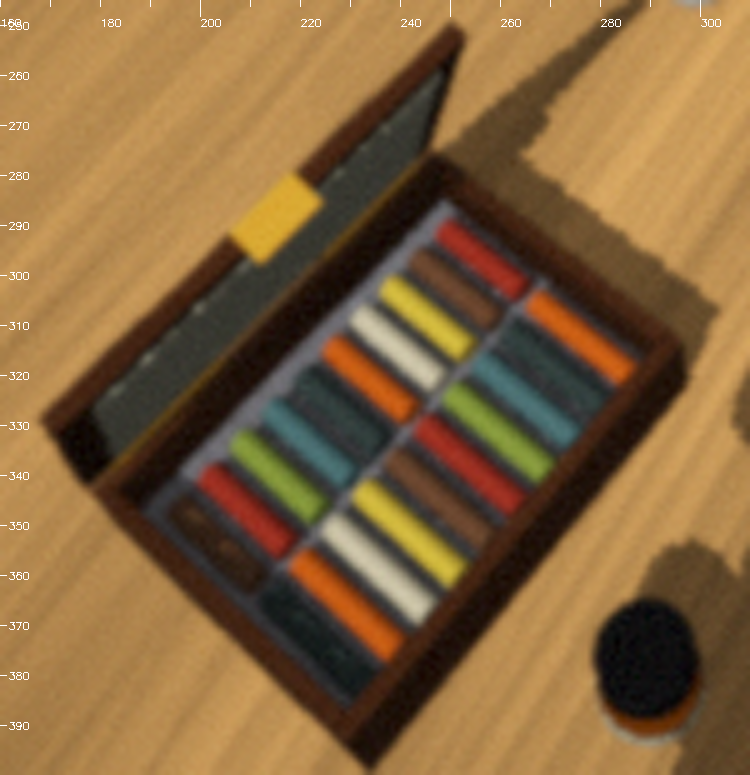

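Run:
```python
from h import *
import pickle
np.set_printoptions(precision=4,suppress=True)
a,b=pickle.load(open("s0.pkl","rb"))
for s in(a,b): print("cam",-np.array(s["R"]).T@s["t"])
pts={ # side, top
"chest FL top":((325,187),(340,197)),"chest FR top":((346.5,127.5),(413,177.5)),"chest BL top":((266.5,174),(326.5,146.5)),"chest BR":((307,121.5),(400,126.5)),
"dL outer left top":((346.0,189),(347.5,211.5)),"dL outer right top":((357,165),(378,203)),
"dR outer left":((349,163),(383,197.5)),"dR outer right":((357.5,139.5),(413,188.5)),
"lid edge L":((169,329),(172,194)),"lid edge R":((250.5,250.5),(241,201)),
"tab mid":((213,287),(203.2,196)),
"box FL top":((229,391),(183,228)),"box FR top":((294,315),(242,234)),
"ink top":((290,376),(208.5,252)),"jar top":((299,125),(379,145)),
}
for k,(u,v) in pts.items():
    X=tri(a,u,b,v); print(k,X[0],"err",(proj(a,X)-u)[0],(proj(b,X)-v)[0])
print("box FL/FR/BR at z45 top", plane(b,[(183,228),(242,234),(247,192)],.045))
print("box side", plane(a,[(229,391),(294,315),(247,276),(179.5,342)],.045))
print("chest top z70", plane(b,[(340,197),(413,177.5),(400,126.5),(326.5,146.5)],.07))
print("chest side z70", plane(a,[(325,187),(346.5,127.5),(307,121.5),(266.5,174)],.07))
print("glue,sand", plane(b,[(296,199),(298,250)],.0))
```

```text
cam [0.2552 0.3742 0.6911]
cam [ 0.4314 -0.1147  1.4526]
chest FL top [ 0.5237 -0.1242  0.0631] err [-0.0947 -0.0103] [0.035  0.0713]
chest FR top [ 0.5719 -0.3279  0.0774] err [0.0778 0.0093] [-0.031  -0.0687]
chest BL top [ 0.6673 -0.0903  0.0629] err [-0.3433 -0.0222] [0.1652 0.2451]
chest BR [ 0.7032 -0.3069  0.0632] err [-6.2862 -0.779 ] [2.9784 5.4086]
dL outer left top [ 0.4809 -0.1447  0.0605] err [-0.8372 -0.1085] [0.2772 0.6468]
dL outer right top [ 0.4991 -0.2325  0.0559] err [-2.3255 -0.3355] [0.7811 1.9347]
dR outer left [ 0.5208 -0.2466  0.0393] err [0.0128 0.0016] [-0.0046 -0.0107]
dR outer right [ 0.5414 -0.3324  0.0458] err [-0.8397 -0.1123] [0.3118 0.7493]
lid edge L [0.537  0.314  0.1709] err [ 0.5242 -0.0074] [-0.2238 -0.2107]
lid edge R [0.5187 0.1398 0.1554] err [3.0521 0.1229] [-1.2054 -1.6478]
tab mid [0.5282 0.2318 0.1689] err [-0.7234 -0.0201] [0.2896 0.3396]
box FL top [0.449  0.3246 0.0444] err [0.0875 0.0036] [-0.031  -0.0399]
box FR top [0.4288 0.1601 0.0293] err [0.7643 0.0691] [-0.2434 -0.4415]
ink top [0.3785 0.2548 0.0341] err [-0.2416 -0.0234] [0.0678 0.1257]
jar top [ 0.6595 -0.2331  0.116 ] err [0.2815 0.0234] [-0.1325 -0.2265]
box FL/FR/BR at z45 top [[0.4489 0.3243 0.045 ]
 [0.4275 0.1564 0.045 ]
 [0.5466 0.1405 0.045 ]]
box side [[0.449  0.3247 0.045 ]
 [0.4259 0.1658 0.045 ]
 [0.5491 0.1454 0.045 ]
 [0.5734 0.3074 0.045 ]]
chest top z70 [[ 0.5234 -0.124   0.07  ]
 [ 0.5724 -0.3291  0.07  ]
 [ 0.7175 -0.2981  0.07  ]
 [ 0.6668 -0.09    0.07  ]]
chest side z70 [[ 0.5205 -0.1188  0.07  ]
 [ 0.5759 -0.3362  0.07  ]
 [ 0.6816 -0.3052  0.07  ]
 [ 0.6619 -0.0854  0.07  ]]
glue,sand [[0.5257 0.0048 0.    ]
 [0.3767 0.0021 0.    ]]
```

Estimates from rays across the two views:

| Item | Estimate |
|---|---|
| Chest front middle | (0.548, -0.226), yaw +0.24 |
| Left drawer | about 48 mm out |
| Right drawer | about 32 mm out |
| Box centre | (0.502, 0.234), yaw -0.136 |
| Lid | about 1.25 rad, edge about 0.17 m up |

Lid first, approached from behind.

```bash
cat >> h.py <<'E'
from scipy.spatial.transform import Rotation as Ro
L=.182
def quat(yaw):
    y=np.array([-np.sin(yaw),np.cos(yaw),0]);z=np.array([0,0,-1.]);x=np.cross(y,z)
    q=Ro.from_matrix(np.c_[x,y,z]).as_quat(); return np.array([q[3],*q[:3]])
def ax(yaw): return np.array([np.cos(yaw),np.sin(yaw),0]),np.array([-np.sin(yaw),np.cos(yaw),0])
def tip(p,q=None,v=.15): bot.move_linear(list(np.array(p)+[0,0,L]),None if q is None else list(q),v)
BY=-.136; BC=np.array([.5024,.234,0]); CY=.238; CF=np.array([.548,-.226,0])
E
python3 - <<'E'
from h import *
np.set_printoptions(precision=4,suppress=True)
bx,by=ax(BY); H=BC+.065*bx
bot.grab(5); print(telemetry.get_time(),telemetry.get_width())
q=quat(BY)
tip(H+.035*bx+[0,0,.225],q,.25); print(telemetry.get_time(),telemetry.get_tcp_pos(),telemetry.get_contact_force())
tip(H+.025*bx+[0,0,.150],None,.15); print(telemetry.get_time(),telemetry.get_tcp_pos(),telemetry.get_contact_force())
s=imaging.snapshot("side"); crop(s,150,140,350,340,3,"s1.png")
E
```

```text
1.5417 0.00033738766534010075
3.6 [0.6009 0.2214 0.407 ] [-0.5632  0.6757  0.107 ]
4.2583 [0.5918 0.2221 0.3327] [ 0.1826 -0.5329  0.772 ]
```

View pics/s1.png

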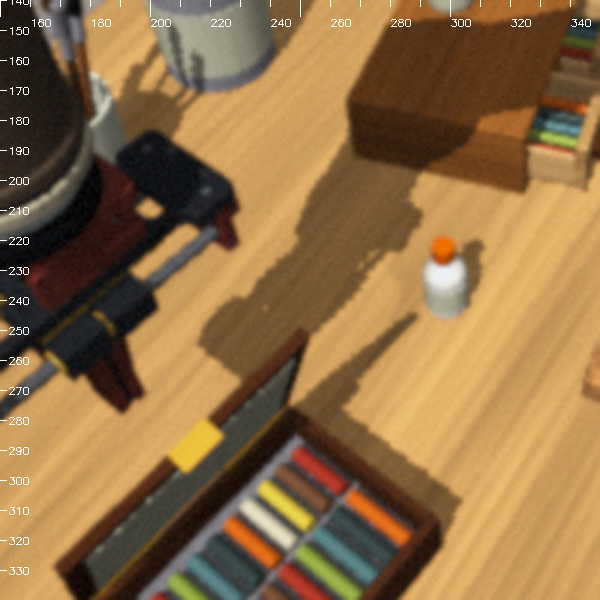

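The closed fingers at (193,275) hang behind the upright lid, clear of it. I'll push along the arc and watch the force.

Run:
```python
from h import *
np.set_printoptions(precision=3,suppress=True)
bx,by=ax(BY); H=BC+.065*bx+[0,0,.045]
r=.112
ok=True
for th in [1.3,1.15,.95,.75,.55,.35,.22,.12,.06]:
    p=H+(-r*np.cos(th)+.008*np.sin(th)+.010)*bx+[0,0,r*np.sin(th)+.008*np.cos(th)]
    tip(p,None,.08); F=telemetry.get_contact_force(); print(th,telemetry.get_time(),F,telemetry.get_tcp_pos()-[0,0,L])
    if np.linalg.norm(F)>10: ok=False;break
for dz in [.0055,.003,.001,-.001,-.002,-.003,-.004,-.005] if ok else []:
    p=H+(-r+.010)*bx+[0,0,.008+dz]
    tip(p,None,.03); F=telemetry.get_contact_force(); print(dz,telemetry.get_time(),F,telemetry.get_tcp_pos()-[0,0,L])
    if F[2]>7: break
```

```text
1.3 4.925 [-0.322 -0.91  -0.557] [0.555 0.227 0.156]
1.15 5.2833 [ 0.158 -0.031  1.068] [0.539 0.229 0.15 ]
0.95 5.7167 [-0.236  0.112 -0.091] [0.518 0.232 0.141]
0.75 6.15 [-0.049  0.368  0.089] [0.501 0.234 0.127]
0.55 6.5833 [-0.113  0.214 -0.158] [0.486 0.236 0.11 ]
0.35 7.0167 [0.2   0.253 0.611] [0.475 0.238 0.091]
0.22 7.35 [-0.659  0.35  -0.252] [0.47  0.238 0.077]
0.12 7.6417 [ 0.584 -0.371 -0.254] [0.467 0.239 0.066]
0.06 7.8917 [ 0.324 -0.198 -0.076] [0.466 0.239 0.059]
0.0055 8.1417 [ 0.135 -0.518 -0.562] [0.466 0.239 0.059]
0.003 8.3917 [-0.086  0.536 -0.62 ] [0.466 0.239 0.056]
0.001 8.6417 [-0.191  0.819  0.022] [0.466 0.239 0.054]
-0.001 8.8917 [-3.798 -2.669 14.973] [0.466 0.239 0.053]
```

Run:
```python
from h import *
tip(telemetry.get_tcp_pos()-[0,0,L]+[0,0,.12],None,.25); print(telemetry.get_time(),telemetry.get_contact_force())
s=imaging.snapshot("side"); crop(s,150,200,350,400,3,"s2.png")
s=imaging.snapshot("top"); crop(s,150,150,300,270,4,"t2.png")
```

```text
9.525 [-1.09146905 -0.94482372  0.21110601]
```

View pics/s2.png

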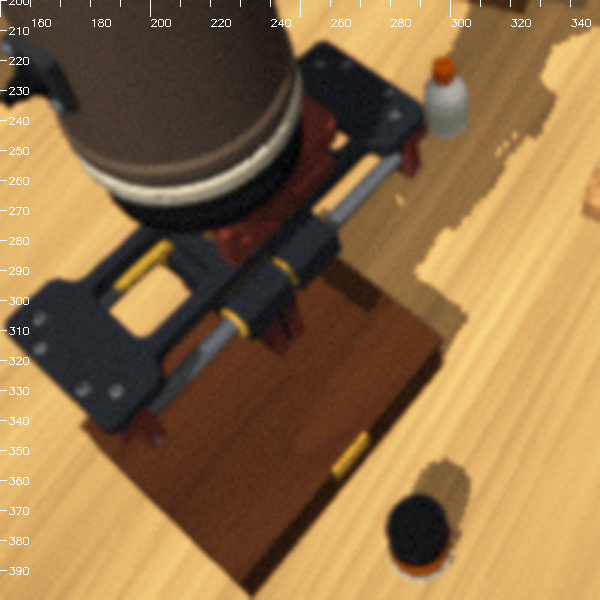

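View pics/t2.png

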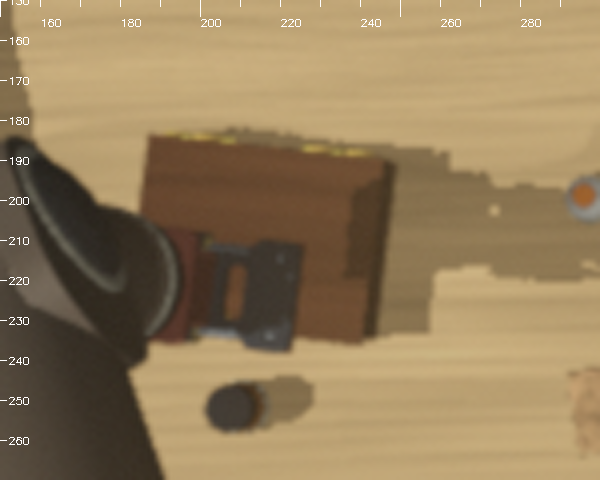

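The lid lies flat on the box, its tab at (265,455) in the crop on the front edge, and ink and glue are in place. The stop came at a tip height of 53 mm, which is the shut height. Drawers next.

```bash
cat > dr.py <<'E'
from h import *
import sys
np.set_printoptions(precision=4,suppress=True)
cx,cy=ax(CY)
def P(x,y,z): return CF+x*cx+y*cy+np.array([0,0,z])
def R(): 
    p=telemetry.get_tcp_pos()-CF; F=telemetry.get_contact_force(); return p@cx,p@cy,F@cx,F@cy,F[2]
def push(y,out):
    x0=-out-.022
    tip(P(x0-.03,y,.17),quat(CY),.25); tip(P(x0-.03,y,.024),None,.15); print("down",telemetry.get_time(),np.array(R()))
    x=x0-.03
    tip(P(-.040,y,.024),None,.06); print(telemetry.get_time(),np.array(R()))
    xs=np.r_[np.arange(-.036,-.027,.004),np.arange(-.026,-.005,.001)]
    for x in xs:
        tip(P(x,y,.024),None,.03); r=np.array(R()); print(telemetry.get_time(),x,r)
        if r[2]<-4: break
    tip(P(x-.04,y,.024),None,.15); tip(P(x-.04,y,.17),None,.25); print("end",telemetry.get_time())
E
python3 - <<'E'
from dr import *
push(.053,.048)
E
```

```text
down 12.65 [-0.0997  0.0528  0.7397 -0.3026  0.0583]
13.8 [-0.0402  0.0531  0.1061 -0.5488 -0.2262]
14.0833 -0.036 [-0.0358  0.053   0.1787  0.8693  0.3775]
14.3667 -0.032 [-0.0317  0.053  -0.2372  0.1052 -1.0302]
14.65 -0.028000000000000004 [-0.0276  0.0531 -0.1242 -0.8619 -0.0263]
14.9 -0.026 [-0.0258  0.053  -0.1763  0.4015  1.2836]
15.15 -0.024999999999999998 [-0.025   0.053  -0.81    0.1075 -0.8342]
15.4 -0.023999999999999997 [-0.024   0.053  -1.5377 -0.8267  0.5174]
15.65 -0.022999999999999996 [-0.0229  0.053  -0.3767  0.097   0.1756]
15.9 -0.021999999999999995 [-0.0219  0.053  -0.6373 -1.0372  0.3602]
16.15 -0.020999999999999994 [-0.0209  0.053   0.1657 -0.6519 -0.2251]
16.4 -0.019999999999999993 [-0.0205  0.0529 -5.6372  0.1247  3.6359]
end 17.55
```

Run:
```python
from dr import *
push(-.053,.032)
tip(P(-.25,.25,.2),None,.3)
s=imaging.snapshot("side"); crop(s,255,110,365,210,6,"sc3.png")
s=imaging.snapshot("top"); crop(s,320,120,420,220,6,"tc3.png")
cv2.imwrite("pics/t3.png",s["frame"]); print(telemetry.get_time())
```

```text
down 19.2583 [-0.0837 -0.0532 -0.0002  0.5605  0.7714]
20.1417 [-0.0401 -0.0529 -1.5701  0.1415 -0.5526]
20.425 -0.036 [-0.0359 -0.053  -1.1796  0.7363  0.0859]
20.7083 -0.032 [-0.0317 -0.0529  0.5282 -0.1063  0.019 ]
20.9917 -0.028000000000000004 [-0.0276 -0.0529 -0.2789 -0.3044  0.3203]
21.2417 -0.026 [-0.0258 -0.053   0.0703  0.3778  0.3506]
21.4917 -0.024999999999999998 [-0.025  -0.053  -0.9018 -0.0367 -0.2781]
21.7417 -0.023999999999999997 [-0.024  -0.053  -0.6776 -0.23    0.6277]
21.9917 -0.022999999999999996 [-0.0229 -0.053  -0.6327  0.1764 -0.5649]
22.2417 -0.021999999999999995 [-0.0219 -0.053  -1.4203  0.0485 -0.1839]
22.4917 -0.020999999999999994 [-0.0209 -0.053  -0.9903  0.8416  0.1445]
22.7417 -0.019999999999999993 [-0.0207 -0.0531 -4.3891  0.9634  4.2491]
end 23.8917
25.3417
```

View pics/sc3.png

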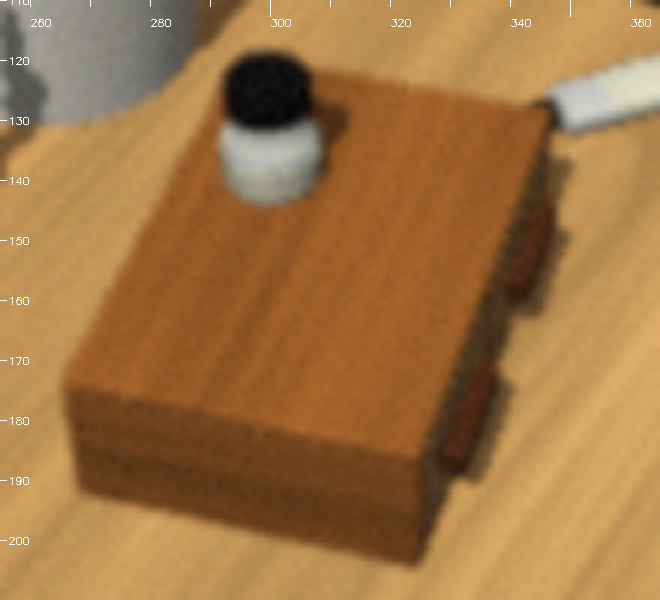

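View pics/tc3.png

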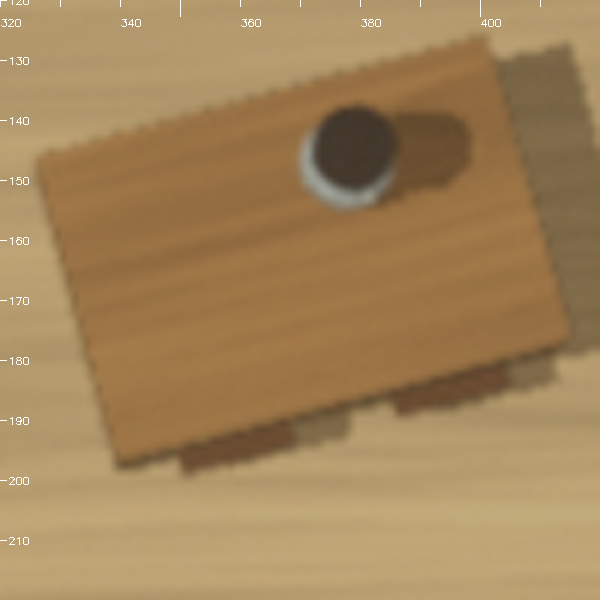

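View pics/t3.png

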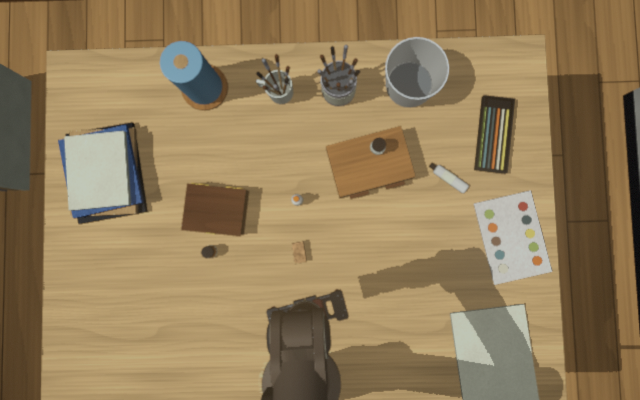

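Both drawers stopped hard at the same depth, and the chest outline and jar have not shifted by a pixel. Now I'll check the lid's edge height and the pull positions from two views.

Run:
```python
from h import *
import pickle
a=imaging.snapshot("side");b=imaging.snapshot("top");pickle.dump((a,b),open("s3.pkl","wb"))
crop(a,160,250,310,400,5,"sb3.png");crop(b,165,165,265,265,6,"tb3.png")
```

```text
(no output)
```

View pics/sb3.png

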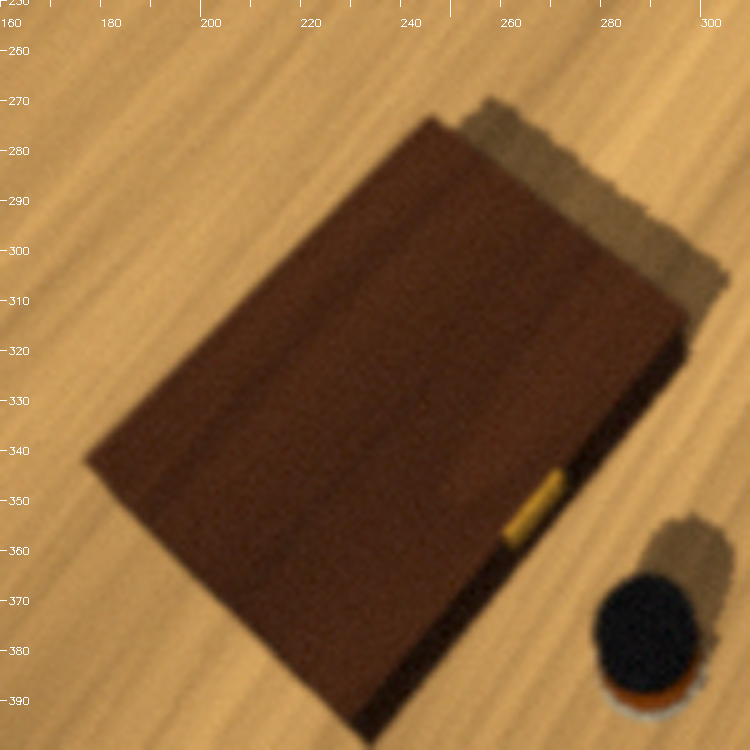

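View pics/tb3.png

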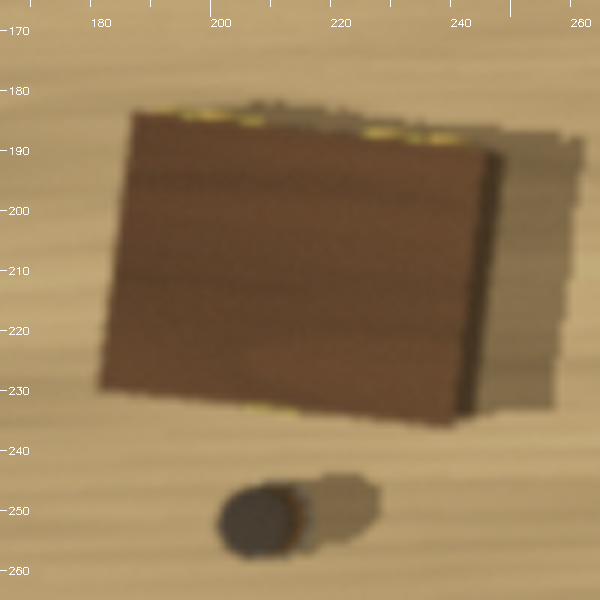

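Run:
```python
from h import *
import pickle
np.set_printoptions(precision=4,suppress=True)
a,b=pickle.load(open("s3.pkl","rb"))
for k,u,v in [("FL",(229.5,394),(181.3,230.2)),("FR",(296.8,313.5),(240.8,236)),("BL",(177,342),(187.3,184)),("BR",(246,273.5),(246,190))]:
    X=tri(a,u,b,v);print(k,X[0],(proj(a,X)-u)[0])
cx,cy=ax(CY)
for k,uv in [("pullL",[(350.5,199),(369,195)]),("pullR",[(386,189.5),(404,184.5)])]:
    print(k,[((p-CF)@cx).round(4) for p in plane(b,uv,.042)])
s0=pickle.load(open("s0.pkl","rb"))
for i,n in enumerate(("side","top")):
    d=cv2.absdiff(s0[i]["frame"],(a,b)[i]["frame"]).max(2)
    for nm,X,r in [("jar",(.6595,-.2331,.03+.07),8),("ink",(.3785,.2548,.03),8),("glue",(.53,.005,.04),8)]:
        c=proj((a,b)[i],X)[0].astype(int); print(n,nm,c,d[c[1]-r:c[1]+r,c[0]-r:c[0]+r].mean())
```

```text
FL [0.4433 0.3278 0.0507] [0.4059 0.0165]
FR [0.4226 0.1603 0.0444] [0.3573 0.0338]
BL [0.5739 0.3099 0.0509] [ 0.2287 -0.0014]
BR [0.5524 0.1429 0.0482] [0.1672 0.0085]
pullL [np.float64(-0.0114), np.float64(-0.0142)]
pullR [np.float64(-0.0117), np.float64(-0.0114)]
side jar [299 130] 7.4375
side ink [289 376] 5.42578125
side glue [293 230] 9.62890625
top jar [378 145] 1.3125
top ink [208 252] 8.73828125
top glue [294 196] 4.0859375
```

Run:
```python
from h import *
print(telemetry.get_time(),telemetry.get_contact_force()); bot.sign_off()
```

```text
25.4417 [-0.20903344  0.62187676 -0.45682371]
the job is handed in; nothing more can be done
```

The lid is pushed down flat, both drawers are pushed home, and the job was handed in at 25.4 s with the arm clear of everything. `sign_off` reports no verdict, so the result rests on my own checks.

- **Lid:** I pushed it from behind with the closed fingertips until they stopped at 53 mm, the shut height. The force there reached about 15 N, above the 7 N at which I meant to stop. Two-view rays then put the lid's top corners at 44–51 mm, front and back level within the 3 mm or so of pixel error. This is a little under the 53 mm expected for the top face, so the contact height is the better evidence that it is shut.
- **Drawers:** I pushed both by their pulls to a firm stop at the same depth, at about 4–6 N along the push, well under the 15 N that slides the chest. From the top view, the pull faces lie 11–14 mm in front of the chest front. Flush would be 12 mm.
- **Everything else:** The chest and box outlines look unmoved in the pictures, to about a pixel. The jar, ink, glue, sanding block and tube stand or lie as before by eye. An image difference I ran on the jar, ink and glue was small, but it is affected by the arm's moving shadow.

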